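# Sort loose components into the kitting trays

## Task

Sort the loose components into their trays: the two transformers into the blue tray, the two capacitors into the red tray and the heat sink into the yellow tray, never more than one part to a bay. Each part must stand upright on the floor of its bay, and the finished board lying among them must be left where it is.

Things in the scene. Friction and masses are not known exactly. Their poses are not given: they have to be found in the camera images.
- transformer_yellow: Small board-mount transformer, 48 (its x) by 42 (its y) by 38 mm high, about 160 g: black foot 6 mm high over the whole footprint, dark steel core (48 by 18 mm, up to the top) and a winding wrapped in yellow tape across the full 42 mm, 34 mm along x, up to 34 mm high. Stands upright, loose, at any yaw. Origin: centre of its underside; z up. Firm to grip across its y (winding) or its x (core ends).
- transformer_green: Small board-mount transformer, 48 (its x) by 42 (its y) by 38 mm high, about 160 g: black foot 6 mm high over the whole footprint, dark steel core (48 by 18 mm, up to the top) and a winding wrapped in green tape across the full 42 mm, 34 mm along x, up to 34 mm high. Stands upright, loose, at any yaw. Origin: centre of its underside; z up. Firm to grip across its y (winding) or its x (core ends).
- capacitor_black: Round electrolytic capacitor with a black sleeve and a silver top, 35 mm in diameter, 45 mm high (sleeve up to 43 mm), about 60 g, standing upright, loose. Origin: centre of its underside; z up along its axis.
- capacitor_blue: Round electrolytic capacitor with a blue sleeve and a silver top, 35 mm in diameter, 45 mm high (sleeve up to 43 mm), about 60 g, standing upright, loose. Origin: centre of its underside; z up along its axis.
- heat_sink: Bare aluminium heat sink, 46 (its x) by 36 (its y) by 32 mm high, about 90 g, six upright fins running along x; standing on its base, fins up, loose, at any yaw. Origin: centre of its underside; z up. Grip across its y (36 mm, on the outer fins) or its x.
- tray_blue: Blue plastic tray, fixed to the table, 76 (its x) by 148 (its y) mm outside, walls only 12 mm high and 4 mm thick, floor 4 mm thick, divided across the middle into two bays of 68 by 68 mm whose centres lie at y = +36 and -36 mm in its frame. Origin: centre of its underside, on the table; z up. Empty at the start. It is turned up to 0.3 rad from the table's x axis.
- tray_red: Red plastic tray, fixed to the table, 76 (its x) by 148 (its y) mm outside, walls only 12 mm high and 4 mm thick, floor 4 mm thick, divided across the middle into two bays of 68 by 68 mm whose centres lie at y = +36 and -36 mm in its frame. Origin: centre of its underside, on the table; z up. Empty at the start. It is turned up to 0.3 rad from the table's x axis.
- tray_yellow: Yellow plastic tray, fixed to the table, 76 (its x) by 148 (its y) mm outside, walls only 12 mm high and 4 mm thick, floor 4 mm thick, divided across the middle into two bays of 68 by 68 mm whose centres lie at y = +36 and -36 mm in its frame. Origin: centre of its underside, on the table; z up. Empty at the start. It is turned up to 0.3 rad from the table's x axis.
- finished_board: Finished circuit board, dark green, 70 (its x) by 50 (its y) mm, with brown, white and black components up to 16 mm high, loose, about 90 g, lying among the parts; it is to stay where it is. Origin: centre of its underside. Clear of the parts lie a low screwdriver (before the middle tray), tweezers and a screw dish (nearer the robot).
There are look-alikes about, which are no part of the job. Leave any orange look-alike of the transformer_yellow alone. What is shaped like the tray_blue but white is not meant.

How it is judged:
By the outcome, as a careful person would: the job done as asked, in the order asked, and still so for the second after the job is handed in, with the robot touching nothing.
It also fails if it takes over 109 s, if anything falls off the work surface, if the arm or the gripper's body presses on something with over 40 N, if the wrist force passes 120 N, or if a joint passes its speed limit or range.

## Robot

A 6-joint arm with a two-finger parallel gripper is mounted at the origin on the work surface. World frame = base frame: x ahead of the robot, y to its left, z up, the work surface at z = 0. Lengths are in mm, angles in rad, forces in N, time in s.
With the tool pointing down it reaches from about 400 to 825 mm from the base axis. Payload 7 kg.
Tool frame: the origin (TCP) lies at the very end of the fingers, on their centre line; the grasp point (between the pads) lies 19 mm behind it (grip_point_offset is the distance from the TCP to the grasp point, in mm); z points along the fingers, y is the line along which they close (so a half turn about z gives the same grasp; the last joint's range is limited). The gripper opens to 85 mm and grips with 20 to 120 N. Pads are 22 mm wide; open, the fingers measure 114 mm over their backs; the gripper's body (76 mm by 85 mm) begins 54 mm behind the grasp point. The pads swing forward as they close: fully open they stand 13 mm farther back than shut.
Start: joints at [1.562, 0.359, 0.012, 0, -1.224, -0.288], TCP at [197.421, 645.461, 200.702] pointing down, gripper open.
Joint ranges: [-3.07, 3.07], [-1.43, 2.12], [-1.02, 1.25], [-3.03, 1.67], [-3.05, -0], [-3.03, 3.03]. Speed limits (rad/s): [2.39, 2.39, 3.01, 3.14, 3.14, 3.14].

## Interface

Orientations are given as a unit quaternion [w, x, y, z].
In Python, from workcell import * gives the robot as it stands. Calls block until the motion is done:
- move_to(position, orientation): joint-space move of the TCP to a pose.
- movel(position, frame=None, max_speed=150, contact_N=None): straight line of the TCP; frame=None keeps the orientation; max_speed is the mean speed in mm/s. With contact_N (N) it stops when the force on the tool has changed by that much, and returns True; else False.
- movej(angles): joint-space move.
- set_gripper(opening, strength=None): finger opening in mm; strength is the grip in N (None keeps the last); returns when the fingers have stopped.
- dwell(seconds).
- ik(position, orientation): joint angles nearest the present ones, or None.
- sense(): the state.
- capture(name): name is "scene" or "top"; returns a dict with "img" (384x512x3 uint8, red, green, blue), "mtx" (3x3 intrinsics, pixels), "R" (3x3) and "t" (3): a world point X has camera coordinates R X + t. Camera axes: x right, y down, z forward; pixel columns grow to the right and rows downward; lengths in mm; the calibration is good to about 2 mm. A picture is of the moment at which its call begins. There is no depth.
A pose or a line that the arm cannot do raises IKError and nothing moves.
- finish_job(): hands the job in; it is judged then, once.
Trained networks look in the newest picture that a camera, given by its name, has taken for a name from the list of things; names that differ only in an ending like _2 or _b are one class to them, and where a whole thing is asked for, a point or a joint stands for the part that bears it (a point fixed in the world has none). Each returns a list of dicts, best first, with "conf" (0 to 1); they miss things now and then, are a little off and sometimes report something else, mostly with a low value. They report only what shows in the picture. A call takes as long as a camera call. They do not tell look-alikes from the thing itself.
- outline_of(camera, thing): "mask" (384x512 bool, what is visible of it) and "bbox" ([left, top, width, height] in pixels, round what is visible of it).
The state is a dict: "t": time; "joints": joint angles; "qvel": joint speeds; "joint_torque": joint torques, N m; "ee_pos": TCP position; "eef_rot": TCP orientation; "ft_force": force on the tool from outside, world axes, zero at the start; "moment": the same for the moment, N m; "gripper_width": finger opening in mm; "grip_force": force on a finger pad.
Only numpy, scipy, OpenCV 4.12 (cv2) and the standard library are available. Lean on these libraries where they do the work, as an engineer would, in place of code of your own. Each camera call takes 0.05 s, during which the arm holds its last target. There are 200 camera calls.

## Working session

There is one attempt and no reset: what is moved stays moved. The work goes in short steps, each a Python script; the robot and the scene stay as the last script left them, time stands still between calls to the robot, and variables do not carry over. Pictures are saved under pics/ and viewed, at most 14 in all, crops included, and the job is handed in when it is done.

```bash
mkdir -p pics; python3 - <<'E'
from workcell import *
import cv2,numpy as np
for n in("scene","top"):
    c=capture(n);cv2.imwrite(f"pics/{n}0.png",cv2.resize(c["img"][:,:,::-1],(800,600)))
    print(n,c["mtx"].tolist(),np.round(c["R"],3).tolist(),np.round(c["t"],1), np.round(-c["R"].T@c["t"]))
    for th in["transformer_yellow","transformer_green","capacitor_black","capacitor_blue","heat_sink","tray_blue","tray_red","tray_yellow","finished_board"]:
        print(th,[(round(o["conf"],2),o["bbox"]) for o in outline_of(n,th)])
s=sense();print(s["t"],s["eef_rot"],s["ft_force"])
E
```

```text
scene [[383.8402846366853, 0.0, 258.49547594834144], [0.0, 383.8402846366853, 187.40990019276296], [0.0, 0.0, 1.0]] [[-0.302, 0.953, 0.02], [0.509, 0.179, -0.842], [-0.806, -0.244, -0.539]] [ 118.6 -170.8 1335.7] [1200.  243.  573.]
transformer_yellow [(0.8, [358.8, 201.5, 21.4, 21.7]), (0.76, [358.5, 223.3, 28.9, 22.8]), (0.64, [398.3, 197.8, 22.4, 21.9])]
transformer_green [(0.76, [268.9, 196.3, 24.1, 25.0]), (0.32, [360.3, 199.8, 21.2, 25.5])]
capacitor_black [(0.6, [221.0, 188.7, 18.0, 25.7])]
capacitor_blue [(0.91, [314.0, 218.2, 16.8, 19.6])]
heat_sink [(0.91, [162.8, 189.0, 18.7, 20.1])]
tray_blue [(0.96, [147.3, 135.1, 54.2, 14.8]), (0.89, [91.2, 215.4, 74.9, 31.8])]
tray_red [(0.78, [289.3, 262.2, 81.7, 34.0]), (0.28, [139.1, 162.9, 24.6, 17.6])]
tray_yellow [(0.87, [186.8, 253.8, 72.0, 28.8])]
finished_board [(0.75, [140.9, 163.5, 23.7, 16.6])]
top [[455.27603277492193, 0.0, 256.73728928022757], [0.0, 455.27603277492193, 184.28370204796607], [0.0, 0.0, 1.0]] [[0.013, -1.0, -0.001], [-0.98, -0.012, -0.2], [0.2, 0.003, -0.98]] [  -5.3  413.8 1364.5] [ 132.   -5. 1420.]
transformer_yellow [(0.69, [124.6, 201.0, 20.9, 19.0]), (0.67, [154.1, 156.6, 15.7, 20.8]), (0.54, [156.0, 184.6, 18.1, 22.4])]
transformer_green [(0.59, [224.3, 171.8, 15.9, 16.5])]
capacitor_black []
capacitor_blue [(0.57, [189.0, 153.3, 16.0, 13.8])]
heat_sink [(0.73, [312.5, 154.0, 12.8, 16.7]), (0.6, [267.0, 169.4, 14.2, 13.1])]
tray_blue [(0.8, [306.7, 112.3, 47.5, 22.1]), (0.66, [340.8, 245.8, 55.4, 33.5])]
tray_red [(0.81, [162.1, 107.2, 50.4, 33.1])]
tray_yellow [(0.75, [232.7, 94.9, 49.3, 33.9]), (0.33, [269.5, 169.5, 10.2, 10.6])]
finished_board [(0.67, [354.7, 190.0, 17.4, 25.5])]
1.0 [ 9.62177470e-06  9.89009983e-01 -1.47848750e-01  1.31084551e-06] [-0.00271578  0.07204402 -0.7235815 ]
```

View pics/scene0.png

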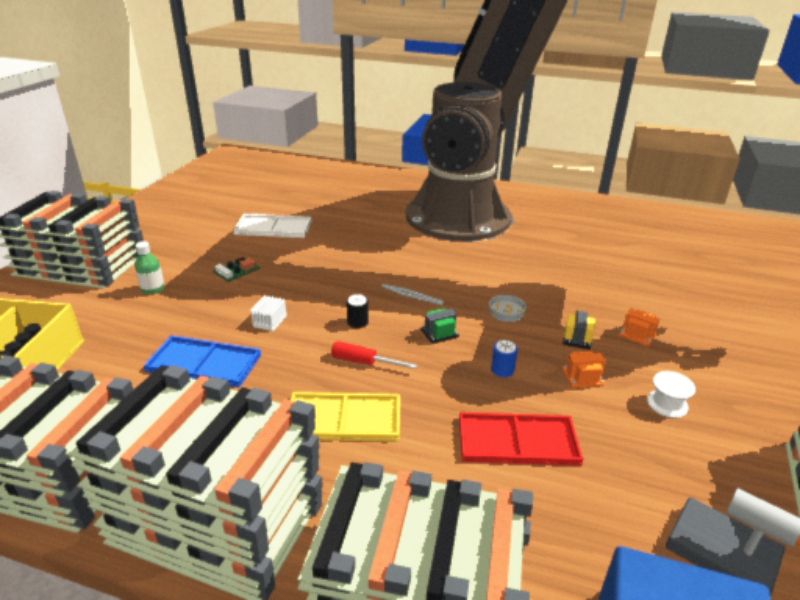

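View pics/top0.png

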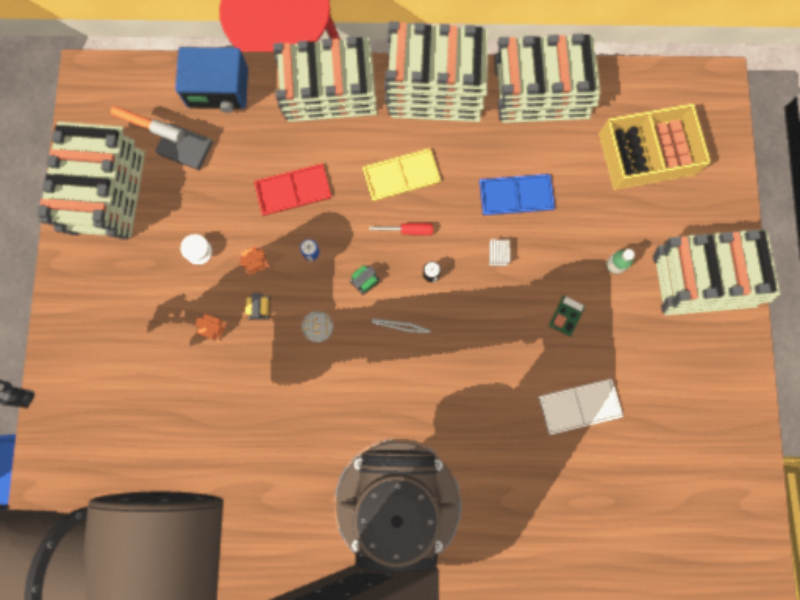

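The scene view shows (800x600 px) the yellow transformer at (580,328), green at (440,325), black cap at (357,310), blue cap at (504,358), heat sink at (268,313), and the trays blue (203,360), yellow (345,415) and red (520,438). The orange look-alikes are at (640,325) and (585,370), and the board is at (237,268). In the top view the same things are at yellow (258,306), green (364,278), black (432,271), blue (310,250) and heat sink (500,252), with oranges at (210,326) and (253,260). The white tray is at (580,406). Next I fit the models to both masks.

```bash
cat > vis.py <<'E'
from workcell import *
import cv2,numpy as np
from scipy.optimize import minimize
# class, size (dx,dy,h), approx centres in native pixels scene/top
SEED={k:(c,s,np.array(a)/1.5625,np.array(b)/1.5625) for k,(c,s,a,b) in {
"transformer_yellow":("b",(48,42,38),(580,328),(258,306)),
"transformer_green":("b",(48,42,38),(440,325),(364,278)),
"capacitor_black":("c",(35,35,45),(357,310),(432,271)),
"capacitor_blue":("c",(35,35,45),(504,358),(310,250)),
"heat_sink":("b",(46,36,32),(268,313),(500,252)),
"tray_blue":("b",(76,148,12),(203,360),(518,194)),
"tray_red":("b",(76,148,12),(520,438),(293,190)),
"tray_yellow":("b",(76,148,12),(345,415),(402,174)),
"finished_board":("b",(70,50,10),(237,268),(566,316))}.items()}
def pts(kind,s,p):
    x,y,z,yaw=p
    if kind=="c":
        a=np.linspace(0,2*np.pi,40); b=np.c_[np.cos(a),np.sin(a)]*s[0]/2
    else: b=np.array([[1,1],[-1,1],[-1,-1],[1,-1]])*np.array(s[:2])/2
    c,n=np.cos(yaw),np.sin(yaw); b=b@np.array([[c,n],[-n,c]])+[x,y]
    return np.vstack([np.c_[b,np.full(len(b),z+h)] for h in(0,s[2])])
def proj(cam,P):
    q=(cam["R"]@P.T).T+cam["t"]; q=(cam["mtx"]@q.T).T; return q[:,:2]/q[:,2:]
def ray(cam,uv,z):
    d=cam["R"].T@np.linalg.solve(cam["mtx"],[*uv,1]); o=-cam["R"].T@cam["t"]; return o+d*(z-o[2])/d[2]
def hull(cam,k,s,p): return cv2.convexHull(proj(cam,pts(k,s,p)).astype(np.float32))
U=8
def fit(name,cams,masks):
    k,s,_,_=SEED[name]; data=[]
    for n,m in masks.items():
        r,c=np.nonzero(m); o=np.array([c.min()-8,r.min()-8]); w,h=c.max()-c.min()+17,r.max()-r.min()+17
        big=cv2.resize(m[max(o[1],0):o[1]+h,max(o[0],0):o[0]+w].astype(np.float32),None,fx=U,fy=U,interpolation=cv2.INTER_LINEAR)
        data.append((cams[n],o,big>.5))
    def cost(p):
        t=0
        for cam,o,big in data:
            im=np.zeros(big.shape,np.uint8)
            cv2.fillPoly(im,[np.round((hull(cam,k,s,p)-o+.5)*U*16-8).astype(np.int32)],1,shift=4)
            t+=1-(im.astype(bool)&big).sum()/max(1,(im.astype(bool)|big).sum())
        return t/len(data)
    n=list(masks)[-1]; r,c=np.nonzero(masks[n]); g=ray(cams[n],(c.mean(),r.mean()),s[2]/2)
    yaws=[0] if k=="c" else (np.arange(-1.57,1.57,.26) if "tray" not in name else [-.25,0,.25])
    best=None
    for y in yaws:
        x0=np.array([g[0],g[1],0,y]); sim=np.vstack([x0]+[x0+d for d in np.diag([8,8,5,.2])])
        q=minimize(cost,x0,method="Nelder-Mead",options=dict(initial_simplex=sim,maxiter=150,xatol=.1,fatol=1e-4))
        if best is None or q.fun<best.fun: best=q
    return best.x,best.fun
def pick(n,name,ci,classes=None):
    for c in classes or [name]:
        for o in outline_of(n,c):
            l,t,w,h=o["bbox"]
            if np.hypot(*(SEED[name][ci]-[l+w/2,t+h/2]))<9: return o["mask"]
E
cat > look.py <<'E'
from vis import *
import json
cams={n:capture(n) for n in("scene","top")}
res={}; ov={n:cv2.resize(cams[n]["img"],None,fx=4,fy=4,interpolation=cv2.INTER_CUBIC) for n in cams}
for name in SEED:
    m={n:pick(n,name,i,[name,"heat_sink"] if name=="capacitor_black" else None) for i,n in((2,"scene"),(3,"top"))}
    m={a:b for a,b in m.items() if b is not None}
    p,f=fit(name,cams,m); res[name]=p.tolist(); print(name,list(m),np.round(p,2),round(f,3))
    for n in cams:
        cv2.polylines(ov[n],[np.int32((hull(cams[n],*SEED[name][:2],p)+.5)*4)],True,(255,0,255),1)
json.dump(res,open("res.json","w"))
a=ov["top"][360:960,560:1360]; b=ov["scene"][640:1240,500:1700]
cv2.imwrite("pics/ov_top.png",a[:,:,::-1]); cv2.imwrite("pics/ov_scene.png",cv2.resize(b,(800,400))[:,:,::-1])
E
time python3 look.py
```

```text
transformer_yellow ['scene', 'top'] [ 3.7749e+02  2.8637e+02 -4.7000e-01  4.0000e-02] 0.154
transformer_green ['scene', 'top'] [437.45  75.73  -3.17   2.26] 0.164
capacitor_black ['scene'] [ 4.5376e+02 -5.9760e+01  6.6000e-01 -2.0000e-02] 0.115
capacitor_blue ['scene', 'top'] [ 4.9451e+02  1.8657e+02 -6.8000e-01  8.0000e-02] 0.109
heat_sink ['scene', 'top'] [ 4.9385e+02 -1.9839e+02  7.8000e-01  6.0000e-02] 0.123
tray_blue ['scene', 'top'] [ 6.2329e+02 -2.3699e+02  1.3600e+00  9.0000e-02] 0.147
tray_red ['scene', 'top'] [ 6.2990e+02  2.2884e+02 -1.2000e-01  2.8000e-01] 0.052
tray_yellow ['scene', 'top'] [ 6.6436e+02  3.6200e+00 -2.0000e-01  3.1000e-01] 0.154
finished_board ['scene', 'top'] [ 368.71 -334.85   -1.33   -0.48] 0.152
real	0m15.417s
user	0m8.071s
sys	0m0.591s
```

View pics/ov_top.png

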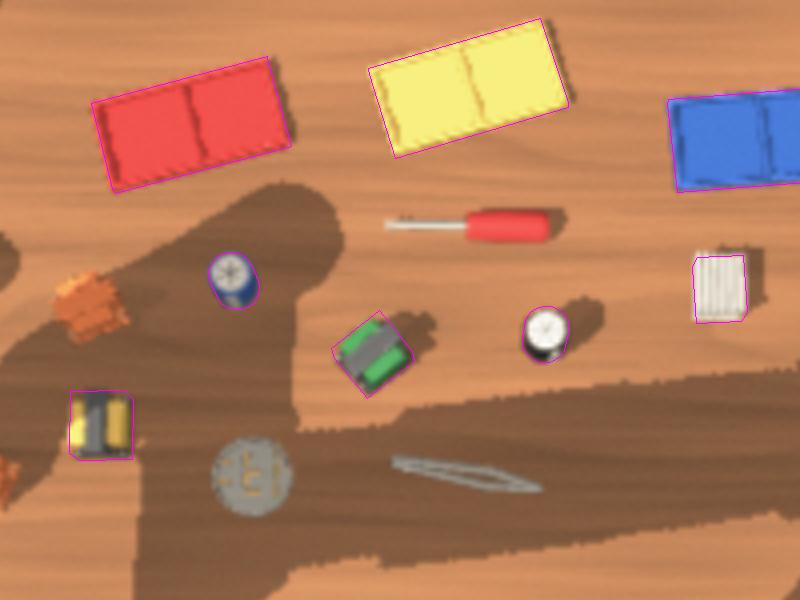

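View pics/ov_scene.png

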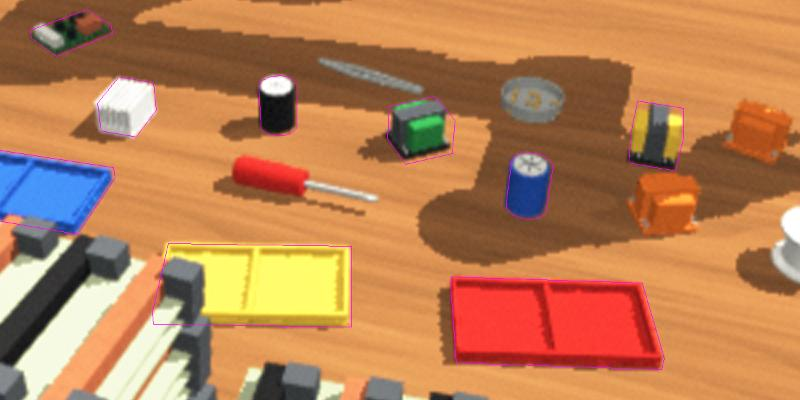

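The fitted outlines match both pictures, and the free heights come out within about 3 mm of the table. The green core runs lower-left to upper-right at (370,352) in the top crop, so yaw ≈ -0.88. The yellow core and the heat-sink fins run along world x. Now I move the yellow transformer.

```bash
cat > act.py <<'E'
from workcell import *
import numpy as np, json
res=json.load(open("res.json"))
def quat(phi,pos):
    """tool down, fingers closing along world angle phi (mod pi); pick the easier of the two"""
    j0=np.array(sense()["joints"]); best=None
    for a in ((phi+np.pi/2)/2,(phi+3*np.pi/2)/2):
        q=np.array([0,np.cos(a),np.sin(a),0]); j=ik(pos,q)
        if j is not None:
            c=np.abs(np.array(j)-j0).max()+(10 if abs(j[5])>2.9 else 0)
            if best is None or c<best[0]: best=(c,q)
    return best[1]
def grab(name,h,phi,up=130,open_=85,grip=40):
    x,y=res[name][:2]; q=quat(phi,[x,y,up])
    set_gripper(open_); move_to([x,y,up],q); movel([x,y,h+25],max_speed=200)
    if movel([x,y,h],max_speed=60,contact_N=8): print("contact going down",sense()["ee_pos"])
    set_gripper(0,grip); s=sense(); print(name,"width",round(s["gripper_width"],1),"grip",np.round(s["grip_force"],1))
    movel([x,y,up],max_speed=200); s=sense(); print(" lifted width",round(s["gripper_width"],1),"t",round(s["t"],1),np.round(s["ft_force"],1))
def bay(tray,side):
    x,y,_,w=res[tray]; return x-np.sin(w)*36*side, y+np.cos(w)*36*side, w
def place(tray,side,h,dphi,release,up=130):
    x,y,w=bay(tray,side); move_to([x,y,up],quat(w+dphi,[x,y,up]))
    movel([x,y,h+14],max_speed=200)
    c=movel([x,y,h-1],max_speed=25,contact_N=4); s=sense(); print(" contact",c,"tcp z",round(s["ee_pos"][2],1),"expected",h+4)
    set_gripper(release); movel([x,y,up],max_speed=150); s=sense(); print(" t",round(s["t"],1),np.round(s["ft_force"],1))
E
python3 - <<'E'
from act import *
H=9
grab("transformer_yellow",H,res["transformer_yellow"][3]+np.pi/2)
place("tray_blue",-1,H,0,54)
import cv2
for n,(r,c) in(("top",(90,290)),("scene",(190,60))):
    cv2.imwrite(f"pics/p1_{n}.png",cv2.resize(capture(n)["img"][r:r+75,c:c+125],(500,300),interpolation=cv2.INTER_CUBIC)[:,:,::-1])
a=np.vstack([cv2.imread("pics/p1_top.png"),cv2.imread("pics/p1_scene.png")]);cv2.imwrite("pics/p1.png",a)
E
```

```text
transformer_yellow width -0.0 grip 0.0
 lifted width -0.3 t 6.5 [ 0.1 -0.   0.1]
 contact False tcp z 8.0 expected 13
 t 11.7 [-0.1  0.2 -0.2]
```

View pics/p1.png

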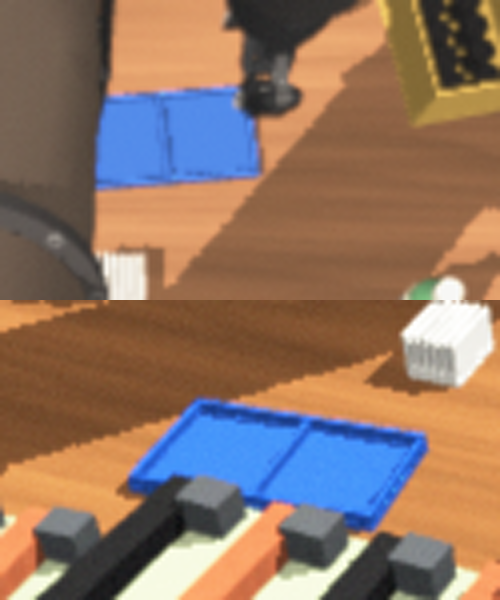

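The tray is empty because the fingers closed on nothing. I look at where the yellow transformer is now.

```bash
python3 look.py; python3 - <<'E'
import cv2,numpy as np
from act import *
x,y=res["transformer_yellow"][:2]; print(sense()["ee_pos"],sense()["eef_rot"])
a=cv2.imread("pics/ov_top.png"); b=cv2.imread("pics/ov_scene.png")
cv2.imwrite("pics/m1.png",np.vstack([a[:,:][200:500,:500],b[50:350,300:800]]))
E
```

```text
transformer_yellow ['scene'] [ 3.7888e+02  2.8528e+02 -7.9000e-01 -3.0000e-02] 0.145
transformer_green ['scene'] [430.74  71.26  -9.37   1.98] 0.166
capacitor_black ['scene'] [388.91 -86.32 -48.01   2.41] 0.066
capacitor_blue ['scene'] [ 4.3584e+02  1.8016e+02 -4.8710e+01 -1.9000e-01] 0.055
heat_sink ['scene', 'top'] [ 4.9604e+02 -1.9943e+02  4.1000e-01 -1.0000e-01] 0.177
tray_blue ['scene', 'top'] [ 6.2409e+02 -2.3779e+02  1.1500e+00  9.0000e-02] 0.167
tray_red ['scene', 'top'] [ 6.2936e+02  2.2853e+02 -3.3000e-01  2.8000e-01] 0.048
tray_yellow ['scene'] [ 6.5693e+02 -4.9000e-01 -7.5900e+00  2.9000e-01] 0.218
finished_board ['scene', 'top'] [ 369.33 -332.63   -1.21   -0.46] 0.153
[ 626.70124538 -272.83827018  130.03149457] [-3.71420638e-06  7.39701455e-01 -6.72935180e-01  2.06825050e-05]
```

View pics/m1.png

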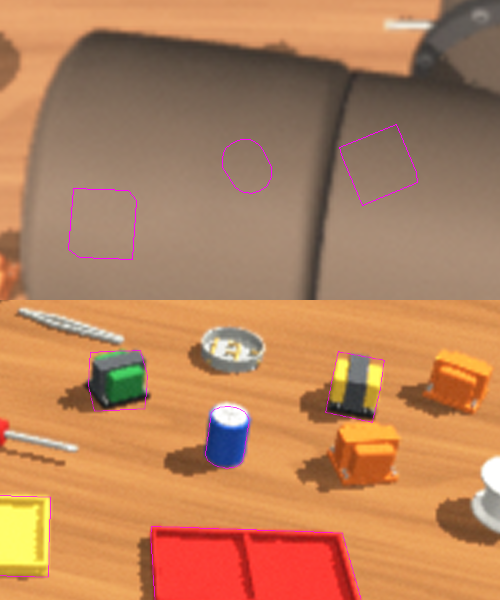

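The transformer hasn't moved at all and is where it was measured. I restore the first measurements, hover low over it and check.

```bash
cat > res.json <<'E'
{"transformer_yellow":[377.9,286.0,0,0.02],"transformer_green":[437.45,75.73,0,-0.88],"capacitor_black":[453.8,-59.8,0,0],"capacitor_blue":[494.5,186.6,0,0],"heat_sink":[493.9,-198.4,0,0.06],"tray_blue":[623.3,-237.0,0,0.09],"tray_red":[629.9,228.8,0,0.28],"tray_yellow":[664.4,3.6,0,0.31]}
E
python3 - <<'E'
from act import *
import cv2
x,y=res["transformer_yellow"][:2]; q=quat(res["transformer_yellow"][3]+np.pi/2,[x,y,130])
set_gripper(85); print(sense()["gripper_width"]); move_to([x,y,130],q); print(sense()["ee_pos"],q)
movel([x,y,60],max_speed=150); s=sense();print(s["ee_pos"],s["gripper_width"],s["t"],np.round(s["joints"],2))
c=capture("scene")["img"][110:240,250:450]; cv2.imwrite("pics/hover.png",cv2.resize(c,(800,520),interpolation=cv2.INTER_CUBIC)[:,:,::-1])
E
```

```text
84.81603539100428
[378.33019682 285.73551143 129.98431301] [ 0.         -0.99995    -0.00999983  0.        ]
[378.40161756 286.09332675  60.33060416] 85.15806588425114 16.025 [ 1.06  0.18 -0.61  0.   -0.79  0.53]
```

View pics/hover.png

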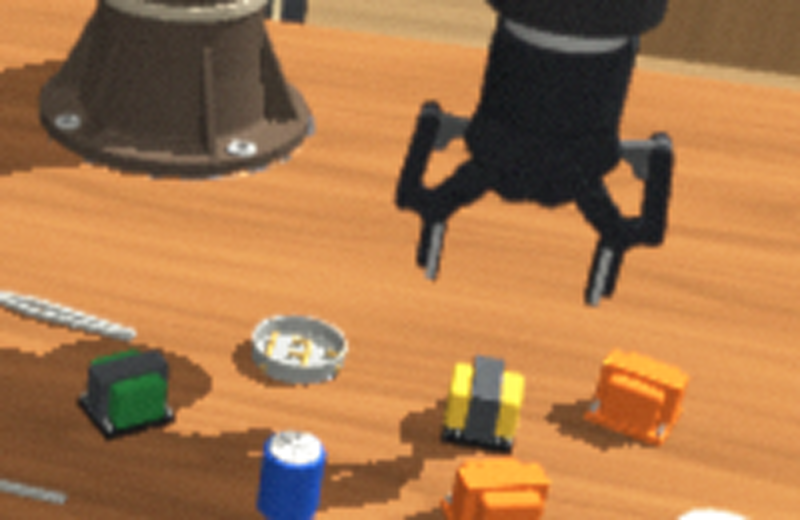

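The fingers straddle the part sideways, with tips at crop px (430,275) and (597,300), but they look high. I project the reported TCP to compare.

```bash
python3 - <<'E'
from vis import *
import json
s=sense(); p=np.array(s["ee_pos"]); c=capture("scene"); t=capture("top")
for z in (0,13,40,60,80,100): print(z,[( (proj(c,np.array([[p[0],p[1]+d,z]]))[0]-[250,110]+.5)*4).round() for d in (-42,0,42)])
a=np.array([597,300])/4+[250,110]; b=np.array([430,275])/4+[250,110]
for z in(60,73,90,110,130): print(z,ray(c,a,z).round(),ray(c,b,z).round())
o=cv2.resize(t["img"][120:240,90:250],(800,600),interpolation=cv2.INTER_CUBIC)
for z in(13,60,73):
  for d in(-42,42):
    u=((proj(t,np.array([[p[0],p[1]+d,z]]))[0]-[90,120]+.5)*5).astype(int); cv2.circle(o,tuple(map(int,u)),4,(255,0,255) if z==73 else (0,255,255),1)
cv2.imwrite("pics/hover_top.png",o[:,:,::-1])
E
```

```text
0 [array([411., 415.]), array([479., 428.]), array([549., 442.])]
13 [array([415., 398.]), array([483., 412.]), array([553., 425.])]
40 [array([421., 363.]), array([491., 376.]), array([562., 389.])]
60 [array([426., 336.]), array([497., 349.]), array([569., 362.])]
80 [array([432., 308.]), array([503., 321.]), array([576., 334.])]
100 [array([437., 280.]), array([509., 293.]), array([583., 305.])]
60 [302. 345.  60.] [306. 241.  60.]
73 [324. 343.  73.] [329. 241.  73.]
90 [354. 339.  90.] [358. 241.  90.]
110 [389. 335. 110.] [393. 241. 110.]
130 [424. 331. 130.] [428. 241. 130.]
```

View pics/hover_top.png

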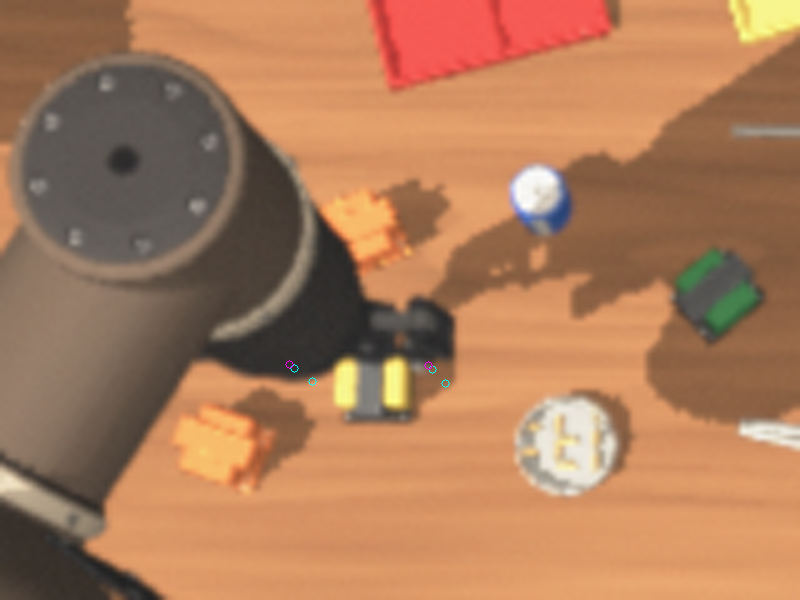

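Triangulating the fingers puts the tips about 30–45 mm above the reported TCP. That explains the closure on air over a 38 mm part. I feel for the table with a guarded descent here, with the fingers wide open around the part.

```bash
python3 - <<'E'
from act import *
p=sense()["ee_pos"]; x,y=p[:2]
try:
    print(movel([x,y,8],max_speed=150,contact_N=6), sense()["ee_pos"])
    print(movel([x,y,-50],max_speed=25,contact_N=5)); s=sense(); print(s["ee_pos"],s["ft_force"],s["gripper_width"],s["t"])
except Exception as e: print(repr(e))
E
```

```text
True [377.36787497 285.31945541   5.20099894]
True
[378.39492869 286.55611138 -43.49881309] [-1.84394671 -0.78781989  7.46448917] 84.80111748986002 18.3083
```

The open tips touch the table at reported z = -43.5. Subtracting the 13 mm swing, the true shut TCP sits about 30.5 mm higher than reported. I correct for that, abort if a grasp is empty, and go on from here.

```bash
sed -i 's/^res=/OFF=-30.5\nres=/; s/up=130/up=100/g; s/\[x,y,h+25\]/[x,y,h+OFF+25]/; s/\[x,y,h\]/[x,y,h+OFF]/; s/\[x,y,h+14\]/[x,y,h+OFF+12]/; s/\[x,y,h-1\]/[x,y,h+OFF-1]/; s/"expected",h+4/"expected",h+OFF+4/' act.py
sed -i 's/^    set_gripper(0,grip); s=sense().*/&\n    assert s["gripper_width"]>25/' act.py
python3 - <<'E'
from act import *
H=8; x,y=sense()["ee_pos"][:2]
movel([x,y,H+OFF],max_speed=60); set_gripper(0,40); s=sense(); print(s["gripper_width"],s["grip_force"]); assert s["gripper_width"]>25
movel([x,y,100],max_speed=200); s=sense(); print(s["gripper_width"],s["ft_force"])
if s["gripper_width"]>25: place("tray_blue",-1,H,0,54)
import cv2
a=[cv2.resize(capture(n)["img"][r:r+75,c:c+125],(500,300),interpolation=cv2.INTER_CUBIC)[:,:,::-1] for n,(r,c) in(("top",(90,290)),("scene",(190,60)))]
cv2.imwrite("pics/p2.png",np.vstack(a))
E
```

```text
41.19954004114228 40.81028759479523
41.1080174982785 [ 0.33423005 -0.10775897 -1.00079217]
 contact True tcp z -18.7 expected -18.5
 t 24.6 [-0.  -0.   0.5]
```

View pics/p2.png

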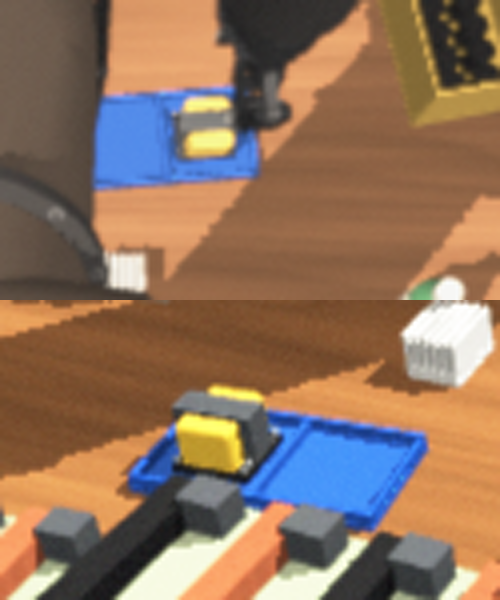

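The yellow transformer stands upright in the right-hand blue bay (top crop 208,125), with floor contact at the expected height. Green is next, then both capacitors, gripped so the fingers release toward the bay corners.

```bash
python3 - <<'E'
from act import *
grab("transformer_green",8,-0.88+np.pi/2); place("tray_blue",1,8,0,54)
grab("capacitor_black",11,0.6); place("tray_red",-1,11,np.pi/4,46)
grab("capacitor_blue",11,0.0); place("tray_red",1,11,np.pi/4,46)
E
```

```text
transformer_green width 41.5 grip 40.7
 lifted width 41.4 t 29.0 [ 0.1 -0.  -2.2]
 contact True tcp z -18.2 expected -18.5
 t 32.6 [-0.  -0.3  0. ]
capacitor_black width 34.1 grip 39.4
 lifted width 33.9 t 36.4 [-0.4  0.2 -1.1]
 contact True tcp z -15.1 expected -15.5
 t 39.9 [-0.3 -0.  -0.8]
capacitor_blue width 33.9 grip 39.6
 lifted width 34.1 t 43.9 [-0.5 -0.3 -0.4]
 contact True tcp z -15.1 expected -15.5
 t 47.3 [ 0.1 -0.3 -0.4]
```

```bash
python3 - <<'E'
from act import *
import cv2
grab("heat_sink",6,res["heat_sink"][3]+np.pi/2); place("tray_yellow",-1,6,np.pi/4,47)
move_to([400,-480,200],quat(0,[400,-480,200]))
a=capture("top")["img"][90:240,130:390]; b=capture("scene")["img"][150:300,80:430]
cv2.imwrite("pics/end.png",np.vstack([cv2.resize(a,(520,300),interpolation=cv2.INTER_CUBIC),cv2.resize(b,(520,223),interpolation=cv2.INTER_CUBIC)])[:,:,::-1])
print(sense()["t"])
E
```

```text
heat_sink width 35.8 grip 39.7
 lifted width 35.4 t 52.0 [ 0.2  0.2 -2. ]
 contact True tcp z -20.3 expected -20.5
 t 55.3 [ 0.4 -0.4 -0.5]
57.3667
```

View pics/end.png

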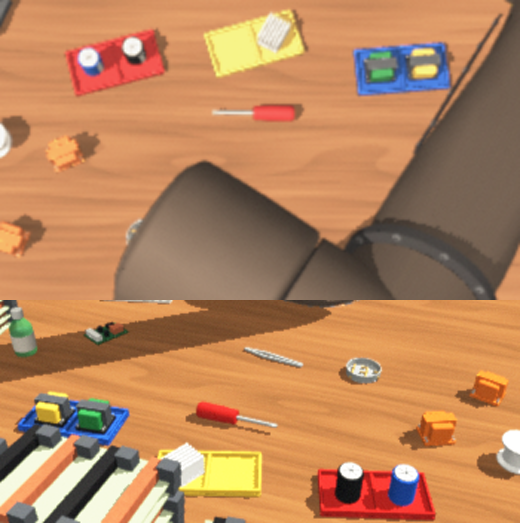

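All five parts stand in their bays: caps at (90,62) and (133,50), heat sink at (273,32), transformers at (381,66) and (424,64) in the top crop. The board at scene-crop (107,332) maps back to its original (237,268), so it hasn't moved.

```bash
python3 -c "
from workcell import *
print(finish_job())"
```

```text
the job is handed in; nothing more can be done
None
```

I sorted all five parts into separate bays of the right trays and handed the job in at about 57 s of the 109 s; the final pictures show them upright and the board and orange look-alikes where they were. The first grasp closed on air because the gripper's real tip sat about 30 mm above the reported position; I corrected for that and it disturbed nothing.

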